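Crank the antenna slide to its mark

ROBOT

A 6-joint arm with a two-finger parallel gripper is mounted at the origin on the work surface. World frame = base frame: x ahead of the robot, y to its left, z up, the work surface at z = 0. Lengths are in m, angles in rad, forces in N, time in s.
With the tool pointing down it reaches from about 0.25 to 0.775 m from the base axis. Payload 4 kg.
Tool frame: the origin (TCP) lies midway between the tips of the shut fingers; the grasp point (between the pads) lies 19 mm behind it; z points along the fingers, x is the direction in which the jaws open and shut, and the axes are right-handed (so a half turn about z gives the same grasp; the last joint's range is limited). The gripper opens to 94 mm and grips with 3 to 60 N. Pads are 16 mm wide; open, the fingers measure 119 mm over their backs; the gripper's body (75 mm by 177 mm) begins 78 mm behind the grasp point.
Start: joints at [-1.231, 0.087, 1.371, -0, 1.684, -0.103], TCP at [0.236, -0.497, 0.206] pointing down, gripper open.
Joint ranges: [-3.1, 3.1], [-0.76, 2.03], [0.27, 2.55], [-1.08, 4.22], [0.17, 2.65], [-2.57, 2.57]. Speed limits (rad/s): [2.79, 2.79, 3.14, 3.14, 3.14, 3.14].

INTERFACE

Orientations are given as [roll, pitch, yaw] about the fixed x, y, z axes, in that order (R = Rz(yaw) Ry(pitch) Rx(roll)).
In Python, from bench import * gives the robot as it stands.
- The arm moves only by the tool send_rows, never from a script. Its argument "rows" is one flat list of numbers, 7 for each row, row after row: the shift along the world's x, y, z in mm, then the turn, a rotation vector about the world's x, y, z in degrees, then the opening, from 0 (shut) to 1 (fully open). A call has exactly 8 rows; each row shifts and turns the commanded pose from where the row before left it; what a row does not reach is not made up. A row lasts 1/8 s, in which the tool goes at most 62.5 mm and 10.7 degrees, less where a joint would pass 70% of its speed; a pose out of reach is approached as far as the arm can. A call is refused whole if a number of a shift passes 62.5 or a number of a turn 10.7, either way. A call with a gripper value outside its range is refused whole. The fingers move at their own pace and stop on an object; the grip force is fixed at half the most. Time passes only in rows, so rows that do not move let the fingers close, or fill a call up. It gives the time, the measured TCP pose, the force and the opening at its end, in the units of the state.
- get_obs(): the state, without advancing time (a new reading comes with each control period).
- snapshot(name): name is "side" or "top"; returns a dict with "color" (420x560x3 uint8, red, green, blue), "intrinsics" (3x3 intrinsics, pixels), "distortion" ([k1, k2, p1, p2, k3] as OpenCV has them; the pictures are not rectified), "rvec" (rotation vector, rad) and "tvec" (3), from world to camera coordinates, as OpenCV has them. Camera axes: x right, y down, z forward; pixel columns grow to the right and rows downward; lengths in m; the calibration is good to about 2 mm. A picture is of the moment at which its call begins. There is no depth.
- close_job(): hands the job in, once; it reports no verdict.
The state is a dict: "time": time; "joint_positions": joint angles; "qvel": joint speeds; "joint_torque": joint torques, N m; "tool_pos": TCP position; "ee_rot": TCP orientation; "wrist_force": force on the tool from outside, world axes, zero at the start; "wrist_torque": the same for the moment, N m; "width": finger opening in m.
Only numpy, scipy, OpenCV 4.12 (cv2) and the standard library are available. Lean on these libraries where they do the work, as an engineer would, in place of code of your own. Each camera call takes 0.05 s, during which the arm holds its last target.

TASK

Fit the loose crank fully down on the square shaft on top of the antenna slide's gearbox, then take it by its orange knob and wind it round until the antenna's yellow pointer stands in line with the red mark on the scale, and leave the crank fitted. Hold the brittle orange knob with a light grip, do not touch the antenna with the robot or the crank, and leave the other things on the desk where they are.

Things in the scene. Friction and masses are not known exactly. Their poses are not given: they have to be found in the camera images.
- crank_hub (a point): Centre, half-way up, of the crank's dark steel hub: a block 44 x 44 mm, 42 mm tall, with a 19.8 mm square hole right through it from top to underside, its sides parallel to the hub's. The crank is loose, about 0.45 kg, mostly in the hub, 115 mm long; it starts lying flat on the desk, knob up. Axes: x along the arm to the knob, z up along the hole
- crank_socket (a point): The hole's axis at the crank's underside, 21 mm below crank_hub; same axes. A flat grey arm, 26 mm wide and 14 mm thick, level with the underside, runs from the hub to the knob
- crank_knob (a point): Centre, half-way up, of the crank's orange knob: an upright plastic sleeve 28 mm in diameter, 52 mm tall, that spins freely on its pin, 80 mm from the hub's axis. Its centre is 41.5 mm, its top 67.5 mm and its foot 15.5 mm above the crank's underside. It cracks if a finger squeezes it with more than 30 N. Axes as crank_hub
- shaft_tip (a point): Top of the upright steel shaft end: 18 x 18 mm square, standing 41 mm out of the collar, its top 7 mm tapered to about 11 mm; its sides are parallel to this point's x and y axes, which turn with it; z up. It starts at any angle; the crank fits four ways round. Turning it takes about 0.08 N m and it stays where it is left
- collar_top (a point): Centre of the top of the round steel collar (56 mm across, 12 mm tall) round the shaft's foot, 41 mm below shaft_tip, 102 mm above the desk: the fitted crank's underside rests on it. Below it is the black gearbox, its top plate 94 mm square, 90 mm above the desk. Axes: y along the rails from the gearbox to the antenna, z up
- antenna (a joint): Travel of the antenna's carriage, m, growing away from the gearbox, stops at -0.002 and 0.092. One turn of the shaft clockwise seen from above moves it 24 mm away from the gearbox. It carries an upright off-white panel 150 mm wide, 26 mm thick, its top 220 mm above the desk, its near face 237 mm from the shaft's axis when the joint reads 0
- pointer (a point): Tip of the yellow pointer tab on the antenna's carriage (10 mm wide along the rails, with a thin black centre line), 52 mm above the desk; axes as collar_top
- mark: The red mark clipped across the scale beside the rails: a band 6 mm wide along the rails, 46 mm tall; origin in the middle of the band at desk level; axes as collar_top. Its place on the scale varies; at the start it always lies 35 to 70 mm farther from the gearbox than the pointer
- cup: a blue handleless cup, 72 mm across the mouth, 80 mm tall; origin at the centre of its underside. Leave it in place
- bin: a small blue open bin with one divider, 85 x 60 mm, 50 mm tall; origin at the centre of its underside. Leave it in place
- tape: a yellow roll of tape lying flat, 90 mm across, 25 mm tall; origin at the centre of its underside. Leave it in place
- driver: a screwdriver with a green handle, 190 mm long, lying flat; origin near mid-length, on the desk. Leave it in place
- spanner: a steel spanner, 160 mm long, lying flat; origin near mid-length, on the desk. Leave it in place
- converter: an off-white electronics box 90 x 60 x 35 mm; origin at the centre of its underside. Leave it in place
- motor: a black square motor 57 x 57 mm, 53 mm tall, with a thin shaft upright on top to 63 mm; origin at the centre of its underside. Leave it in place

How it is judged:
On the way, in this order (a step that is already met when the one before it is completed fails the run):
1. the crank is fully down on the square shaft (z of crank_socket in the frame of collar_top between -0.004 and 0.004 m and horizontal distance between crank_socket and collar_top below 0.004 m and angle between crank_socket's own z axis and vertical below 0.12 rad), for 0.2 s.
2. the pointer stands within the red band, the crank still fitted (all of step 1 and y of pointer in the frame of mark between -0.003 and 0.003 m), for 0.2 s.
At the end, for the whole second after the job is handed in: The pointer's centre line is within 3 mm of the middle of the red mark along the rails, the crank is fitted upright on the shaft with its underside within 4 mm of the collar and within 4 mm of the shaft axis, and crank and carriage are at rest (all of step 2 and velocity of joint antenna between -0.002 and 0.002 m/s and linear speed of crank below 0.02 m/s); the robot touches nothing.
It fails at once if the antenna or its carriage is touched with more than 2 N (contact force between antenna and anything else above 2 N).
It fails at once if the orange knob is squeezed with more than 70 N in all, both fingers together (contact force between knob and the fingers above 70 N).
It fails at once if another thing on the desk is moved by more than 25 mm (distance of any of cup, bin, tape, driver, spanner, converter, motor from where it was at the start of the episode above 0.025 m).
It also fails if it takes over 72 s, if anything falls off the work surface, if the arm or the gripper's body presses on something with over 40 N, if the wrist force passes 120 N, or if a joint passes its speed limit or range.

## Working session

There is one attempt and no reset: what is moved stays moved. The work goes in short steps, Python scripts to look and compute and a tool call to move; the robot and the scene stay as the last step left them, time stands still between calls to the robot, and variables do not carry over. Pictures are saved under pics/ and viewed, and the job is handed in when it is done.

Besides the shell and the picture viewer there is one more tool, called after ">>>" as name(argument=value, ...) on one line, values as JSON. send_rows: Moves the arm, as the interface text tells. Its arguments: {"type":"object","properties":{"rows":{"type":"array","items":{"type":"number"}}},"required":["rows"]}

```bash
ls; mkdir -p pics; python3 - <<'E'
from bench import *
import cv2
o=get_obs()
print(o)
for n in("side","top"):
    s=snapshot(n); cv2.imwrite(f"pics/{n}0.png",s["color"][:,:,::-1])
    R=cv2.Rodrigues(s["rvec"])[0]; print(n,s["intrinsics"],s["distortion"],(-R.T@s["tvec"].ravel()),R)
E
```

```text
pics
{'time': 0.0, 'joint_positions': array([-1.23107722e+00,  8.79372629e-02,  1.37224909e+00, -7.22835259e-06,
        1.68359882e+00, -1.03057632e-01]), 'qvel': array([ 5.68300607e-04,  2.20087185e-04, -9.23257582e-05,  6.30992354e-04,
       -5.63038881e-04, -1.94873827e-04]), 'joint_torque': array([ 3.78036329e-04, -3.40188360e+01, -3.02423215e+01,  7.18441070e-02,
        3.29961022e-02, -1.64712187e-04]), 'tool_pos': array([ 0.23547734, -0.49643121,  0.2043165 ]), 'ee_rot': array([-3.14137424e+00,  2.18162109e-03, -1.12802016e+00]), 'wrist_force': array([ 0.57658572,  0.28984826, -0.07667605]), 'wrist_torque': array([ 0.05404703,  0.0165707 , -0.00036215]), 'width': 0.09392013629980105}
side [[432.01155194   0.         279.79396951]
 [  0.         432.01155194 219.15156786]
 [  0.           0.           1.        ]] [-0.05014474  0.          0.          0.          0.        ] [0.11590249 0.76542673 0.67190259] [[-0.87857989 -0.47691145  0.02555074]
 [-0.26806371  0.44814419 -0.85282391]
 [ 0.39527107 -0.75612317 -0.52157313]]
top [[447.62308981   0.         286.64402002]
 [  0.         447.62308981 210.51558709]
 [  0.           0.           1.        ]] [0.0490565 0.        0.        0.        0.       ] [ 0.3204296  -0.0197831   1.44688957] [[ 0.02054467 -0.99941602  0.02730444]
 [-0.98676111 -0.02466382 -0.16029413]
 [ 0.16087395 -0.02364977 -0.98669157]]
```

View pics/side0.png

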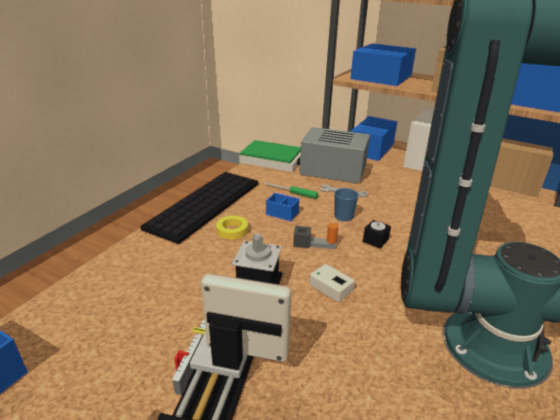

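View pics/top0.png

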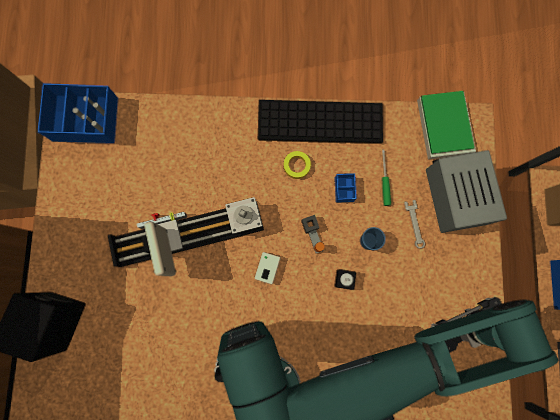

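The side view shows the gearbox at (258,258), the crank hub at (302,237) with its knob at (333,232), and the antenna at (245,318). In the top view the shaft is at (244,214), the hub at (310,223), the knob at (319,247), and the mark and pointer near (155–185,215). I'll zoom in.

```bash
cat > h.py <<'E'
import cv2,numpy as np
from bench import *
def ray(s,uv):
    R=cv2.Rodrigues(s["rvec"])[0]; c=-R.T@np.ravel(s["tvec"])
    p=cv2.undistortPoints(np.array(uv,float).reshape(-1,1,2),s["intrinsics"],s["distortion"])[:,0]
    d=np.c_[p,np.ones(len(p))]@R
    return c,d
def plane(s,uv,z):
    c,d=ray(s,uv); return c+d*((z-c[2])/d[:,2])[:,None]
def proj(s,P):
    return cv2.projectPoints(np.array(P,float).reshape(-1,1,3),s["rvec"],s["tvec"],s["intrinsics"],s["distortion"])[0][:,0]
def tri(s1,a,s2,b):
    c1,d1=ray(s1,[a]);c2,d2=ray(s2,[b]);d1=d1[0];d2=d2[0]
    t=np.linalg.lstsq(np.c_[d1,-d2],c2-c1,rcond=None)[0]
    p,q=c1+t[0]*d1,c2+t[1]*d2
    return (p+q)/2,np.linalg.norm(p-q)
def crop(s,x0,y0,w,h,k,name):
    cv2.imwrite("pics/"+name,cv2.resize(s["color"][y0:y0+h,x0:x0+w,::-1],None,fx=k,fy=k,interpolation=cv2.INTER_CUBIC))
E
python3 - <<'E'
from h import *
import pickle
s=snapshot("side");t=snapshot("top");pickle.dump((s,t),open("s0.pkl","wb"))
crop(t,220,190,120,75,6,"t_a.png"); crop(t,130,200,70,50,10,"t_b.png")
crop(s,230,210,120,85,6,"s_a.png"); crop(s,160,310,80,60,9,"s_b.png")
E
```

```text
(no output)
```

View pics/t_a.png

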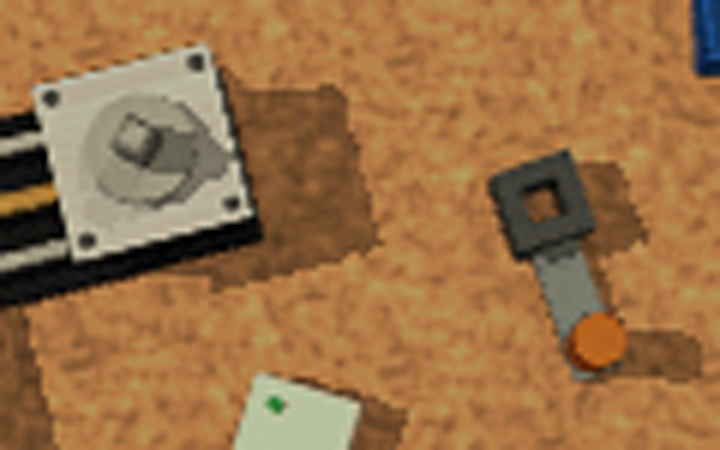

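View pics/t_b.png

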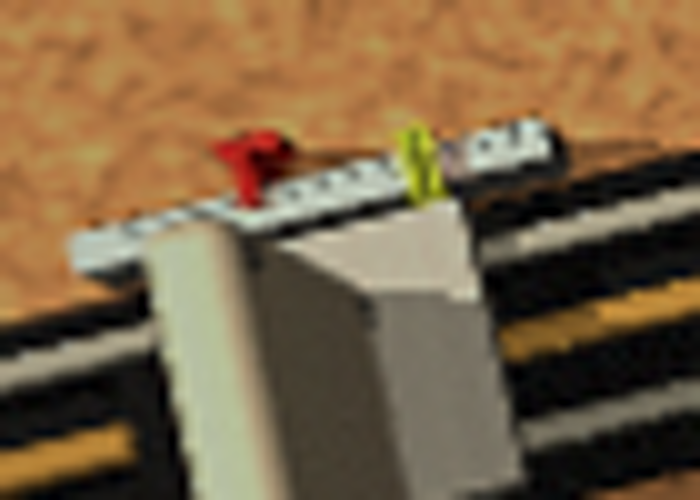

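View pics/s_a.png

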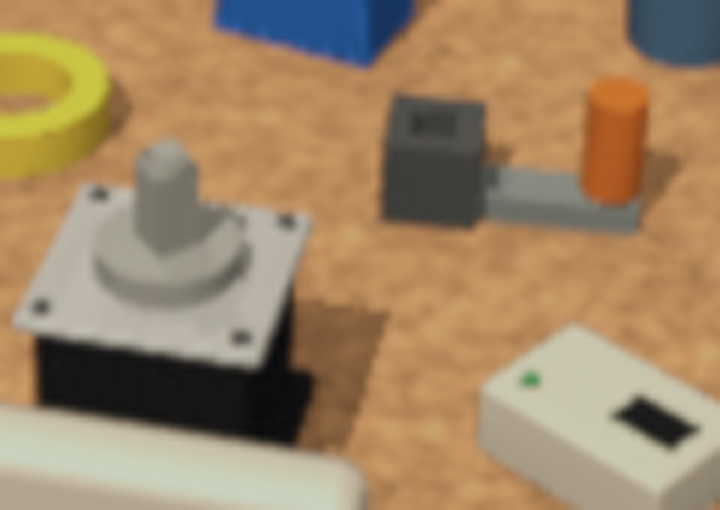

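View pics/s_b.png

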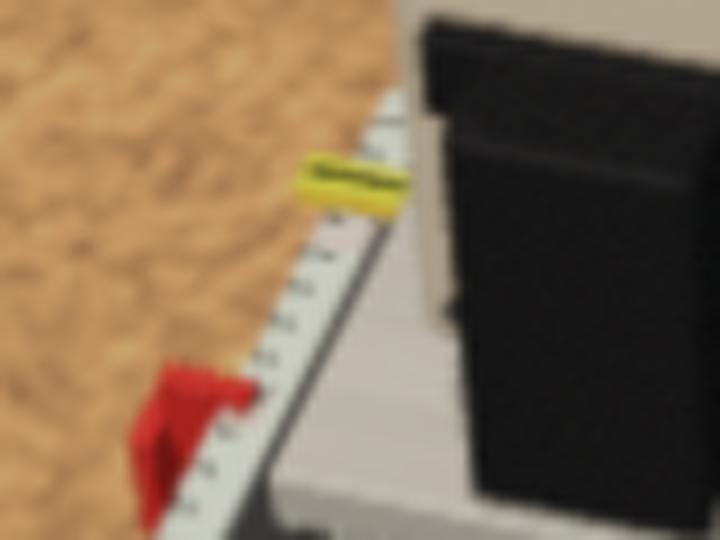

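```bash
python3 - <<'E'
from h import *
import pickle
s,t=pickle.load(open("s0.pkl","rb"))
crop(t,230,202,30,24,24,"t_c.png"); crop(s,244,228,30,34,17,"s_c.png")
def blobs(im,lo,hi,name,roi,amin=8):
    h=cv2.cvtColor(im,cv2.COLOR_RGB2HSV); m=cv2.inRange(h,lo,hi)
    z=np.zeros_like(m);x0,y0,x1,y1=roi;z[y0:y1,x0:x1]=m[y0:y1,x0:x1]
    for c in cv2.findContours(z,cv2.RETR_EXTERNAL,cv2.CHAIN_APPROX_NONE)[0]:
        if cv2.contourArea(c)>=amin: print(name,cv2.minAreaRect(c),cv2.contourArea(c))
blobs(t["color"],(5,200,120),(14,255,255),"knob t",(300,230,340,260))
blobs(s["color"],(5,200,100),(14,255,255),"knob s",(310,215,350,250))
blobs(t["color"],(0,0,0),(180,90,95),"hub t",(295,210,325,240))
blobs(s["color"],(0,0,0),(180,90,90),"hub s",(285,220,315,255))
# plate corners top view
o=np.array([220,190])
pc=(np.array([[36,86],[208,46],[260,238],[76,262]])+.5)/6-.5+o
P=plane(t,pc,.09);print(P,P.mean(0),np.linalg.norm(np.roll(P,-1,0)-P,axis=1))
o=np.array([230,210])
pc=(np.array([[86,186],[312,216],[264,367],[14,323]])+.5)/6-.5+o
P=plane(s,pc,.09);print(P,P.mean(0),np.linalg.norm(np.roll(P,-1,0)-P,axis=1))
E
```

```text
knob t ((319.5000305175781, 246.00003051757812), (7.77817440032959, 7.77817440032959), 45.0) 47.0
knob s ((332.0, 234.5), (15.0, 8.0), 90.0) 98.5
hub t ((310.25, 224.75003051757812), (16.76007080078125, 13.914020538330078), 71.56504821777344) 191.5
hub s ((303.0, 237.0), (20.0, 18.0), 90.0) 288.0
[[0.55747124 0.13528863 0.09      ]
 [0.58055228 0.04832349 0.09      ]
 [0.48204778 0.01879241 0.09      ]
 [0.46766161 0.11132184 0.09      ]] [0.52193323 0.07843159 0.09      ] [0.08997594 0.1028359  0.0936411  0.09295255]
[[0.58362982 0.0516948  0.09      ]
 [0.49652425 0.02424732 0.09      ]
 [0.46648621 0.11653232 0.09      ]
 [0.55835333 0.14039891 0.09      ]] [0.5262484  0.08321834 0.09      ] [0.09132767 0.09705054 0.09491671 0.09223513]
```

View pics/t_c.png

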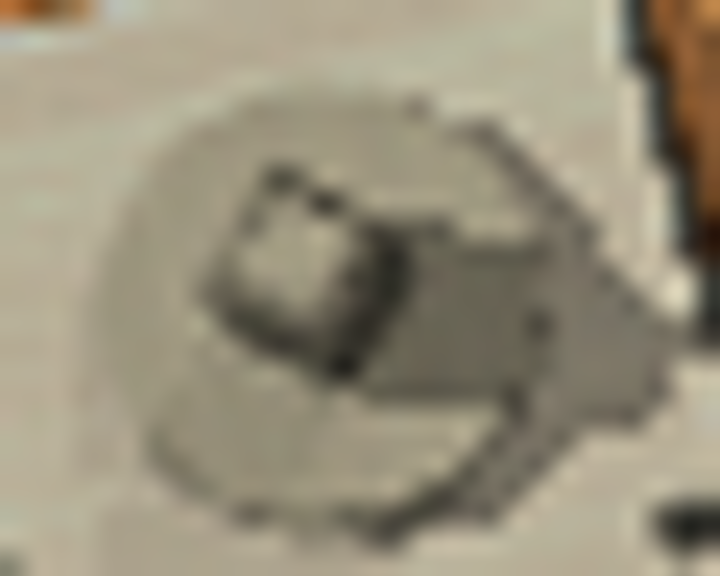

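View pics/s_c.png

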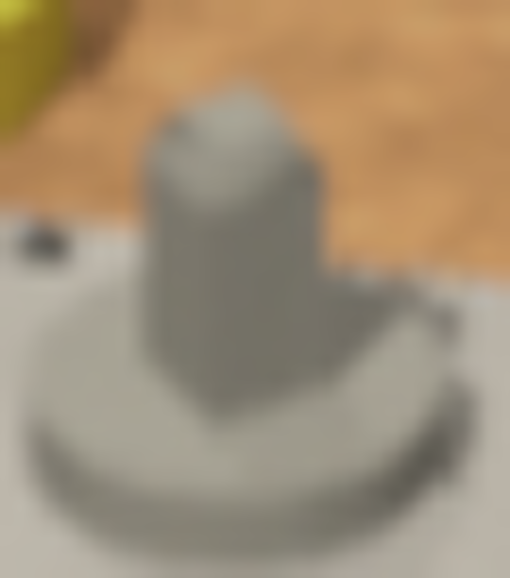

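```bash
cat >> h.py <<'E'
def up(pts,k,o): return (np.array(pts,float)+.5)/k-.5+np.array(o)
E
python3 - <<'E'
from h import *
import pickle
s,t=pickle.load(open("s0.pkl","rb"))
def show(n,P,closed=True):
    print(n,np.round(P*1000,1).tolist(),'mean',np.round(P.mean(0)*1000,1))
    d=(np.roll(P,-1,0)-P) if closed else P[1:]-P[:-1]
    print('  len',np.round(np.linalg.norm(d,axis=1)*1000,1),'ang',np.round(np.degrees(np.arctan2(d[:,1],d[:,0])),1))
show('shaft top',plane(t,up([[205,295],[345,378],[405,265],[280,170]],24,(230,202)),.136))
show('shaft foot side',plane(s,up([[148,355],[218,422],[325,372]],17,(244,228)),.102),False)
# shaft upper outline side at z .136 : left(145,165), front (218,212), right(320,175), back ~(245,85 is tip)
show('shaft upper side',plane(s,up([[145,160],[215,212],[320,170]],17,(244,228)),.136),False)
# collar ellipse in top
show('collar top',plane(t,up([[100,300],[310,85],[370,520]],24,(230,202)),.102),False)
# tip centre
c=tri(t,up([[285,245]],24,(230,202))[0],s,up([[225,115]],17,(244,228))[0]);print('tip',c)
# hub
o=(220,190)
show('hub top t',plane(t,up([[490,185],[569,150],[594,222],[516,242]],6,o),.042))
show('hole t',plane(t,up([[522,190],[553,180],[565,210],[530,222]],6,o),.042))
o=(230,210)
show('hub top s',plane(s,up([[396,94],[486,102],[484,150],[386,140]],6,o),.042))
show('hole s',plane(s,up([[417,106],[457,110],[456,136],[411,135]],6,o),.042))
print('knob',plane(t,up([[598,341]],6,(220,190)),.0675),plane(s,up([[617,92]],6,o),.0675))
print(tri(t,up([[598,341]],6,(220,190))[0],s,up([[617,92]],6,o)[0]))
E
python3 - <<'E'
import sys;sys.path.insert(0,'.')
from h import *
import pickle
s,t=pickle.load(open("s0.pkl","rb"))
crop(t,298,211,30,40,14,"..pics/x.png") if 0 else None
import os;os.chdir('.')
crop(t,298,211,30,40,14,"t_d.png");crop(s,288,218,55,36,14,"s_d.png")
E
```

```text
shaft top [[520.7, 92.1, 136.0], [510.8, 74.6, 136.0], [525.1, 67.7, 136.0], [536.5, 83.5, 136.0]] mean [523.3  79.5 136. ]
  len [20.1 15.8 19.5 18. ] ang [-119.4  -25.7   54.   151.4]
shaft foot side [[540.8, 83.4, 102.0], [524.9, 91.7, 102.0], [518.5, 74.7, 102.0]] mean [528.1  83.3 102. ]
  len [18.  18.1] ang [ 152.5 -110.7]
shaft upper side [[538.8, 86.8, 136.0], [524.7, 92.5, 136.0], [518.0, 77.2, 136.0]] mean [527.2  85.5 136. ]
  len [15.2 16.7] ang [ 158.1 -113.8]
collar top [[524.9, 108.2, 102.0], [553.1, 82.8, 102.0], [497.8, 73.2, 102.0]] mean [525.3  88.1 102. ]
  len [38.  56.2] ang [ -42.  -170.2]
tip (array([0.52736518, 0.08256486, 0.14413191]), np.float64(0.0031727511132872573))
hub top t [[518.8, -100.4, 42.0], [538.6, -142.1, 42.0], [500.5, -155.7, 42.0], [488.9, -114.6, 42.0]] mean [ 511.7 -128.2   42. ]
  len [46.1 40.5 42.7 33.2] ang [ -64.6 -160.3  105.8   25.3]
hole t [[516.6, -117.4, 42.0], [522.3, -133.8, 42.0], [506.5, -140.3, 42.0], [499.6, -121.9, 42.0]] mean [ 511.3 -128.3   42. ]
  len [17.3 17.1 19.7 17.5] ang [ -70.7 -157.6  110.3   14.7]
hub top s [[540.9, -141.8, 42.0], [502.5, -156.8, 42.0], [486.5, -120.3, 42.0], [527.5, -105.3, 42.0]] mean [ 514.3 -131.1   42. ]
  len [41.1 39.8 43.6 38.9] ang [-158.7  113.7   20.1  -69.8]
hole s [[528.1, -137.6, 42.0], [511.0, -143.9, 42.0], [502.1, -124.2, 42.0], [519.7, -114.7, 42.0]] mean [ 515.2 -130.1   42. ]
  len [18.2 21.6 20.1 24.4] ang [-159.9  114.4   28.4  -70. ]
knob [[ 0.43557747 -0.15582711  0.0675    ]] [[ 0.44053917 -0.15657933  0.0675    ]]
(array([ 0.43761301, -0.15502448,  0.06885359]), np.float64(0.004495016036442157))
```

View pics/t_d.png

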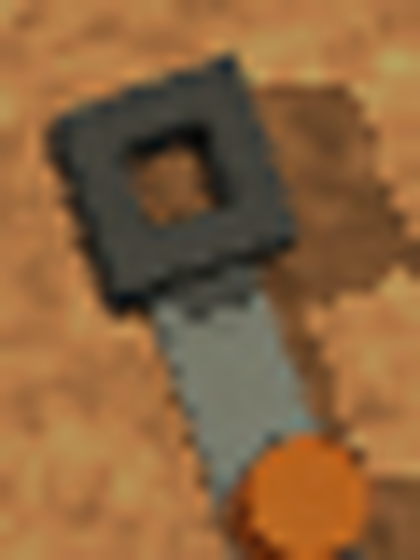

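View pics/s_d.png

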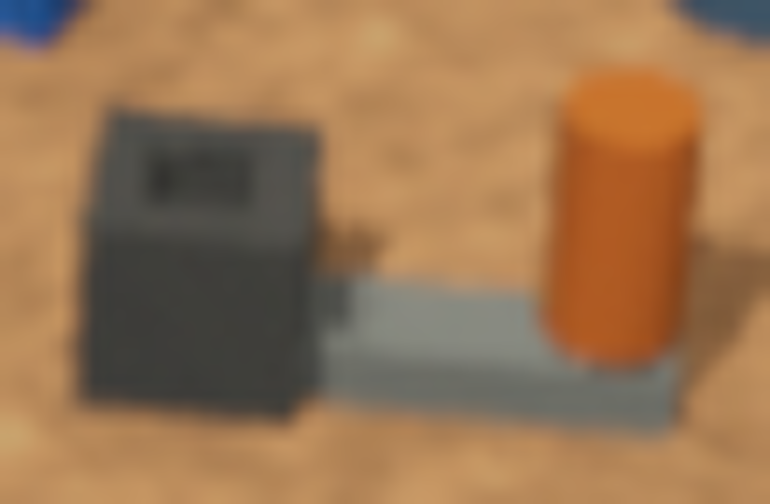

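The crank hub is at about (0.513,−0.130) with its arm pointing at −160°. Hub to knob measures 80 mm, which matches the given size. The shaft is at about (0.525,0.081) with its sides at about 63° mod 90. I'll move above the hub.

>>> send_rows(rows=[34.5, 46, -8, 0, 0, -0.7, 1, 34.5, 46, -8, 0, 0, -0.7, 1, 34.5, 46, -8, 0, 0, -0.7, 1, 34.5, 46, -8, 0, 0, -0.7, 1, 34.5, 46, -8, 0, 0, -0.7, 1, 34.5, 46, -8, 0, 0, -0.7, 1, 34.5, 46, -8, 0, 0, -0.7, 1, 34.5, 46, -8, 0, 0, -0.7, 1])

```text
time: 1.2
tool_pos: [0.5125, -0.1273, 0.1412]
ee_rot: [-3.142, -0.0, -1.226]
wrist_force: [0.9, -0.3, 0.1]
width: 0.094
```

>>> send_rows(rows=[0.5, -2.5, -22, 0, 0, 0, 1, 0, 0, -25, 0, 0, 0, 1, 0, 0, -25, 0, 0, 0, 1, 0, 0, -25, 0, 0, 0, 1, 0, 0, -20, 0, 0, 0, 1, 0, 0, -14, 0, 0, 0, 1, 0, 0, 0, 0, 0, 0, 1, 0, 0, 0, 0, 0, 0, 1])

```text
time: 2.2
tool_pos: [0.5128, -0.1317, 0.0114]
ee_rot: [-3.14, -0.001, -1.226]
wrist_force: [0.9, 0.4, 0.3]
width: 0.0938
```

```bash
python3 - <<'E'
from h import *
s=snapshot("side");t=snapshot("top")
crop(s,250,170,110,85,7,"s1.png");crop(t,270,190,80,70,8,"t1.png")
E
```

```text
(no output)
```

View pics/s1.png

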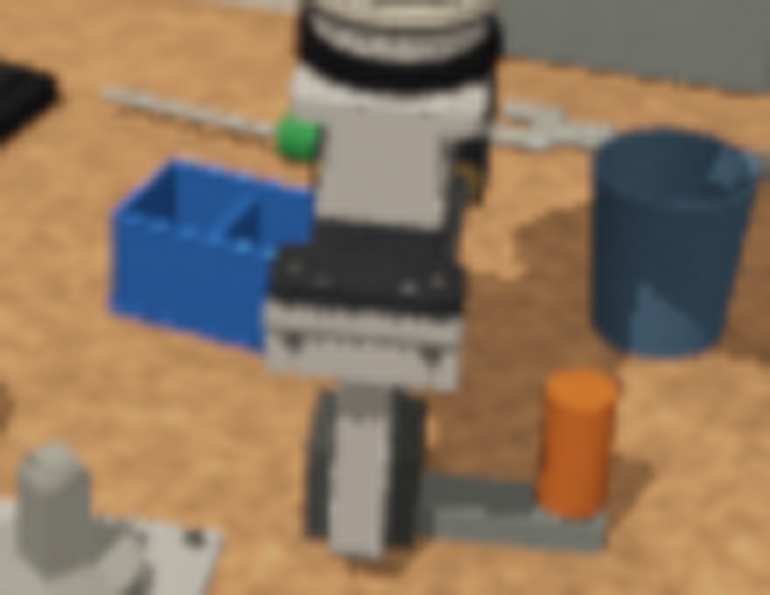

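View pics/t1.png

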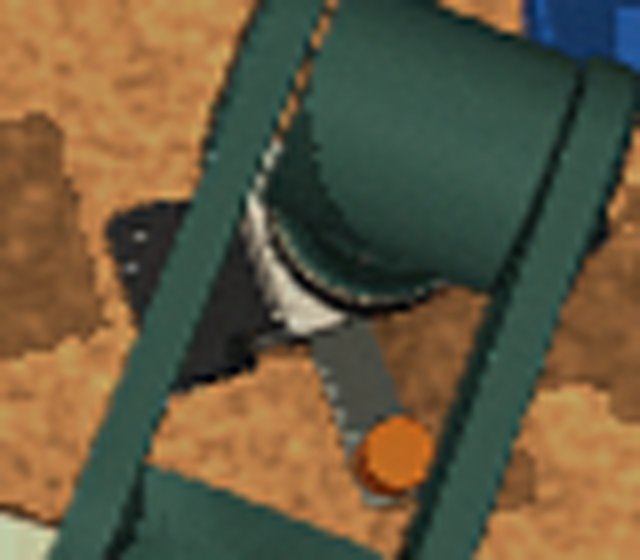

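The side view shows the near finger at (358,470 crop) centred in front of the hub (310–425 crop). The knob is clear at (580,440 crop). I'll close and lift.

>>> send_rows(rows=[0, 0, 0, 0, 0, 0, 0, 0, 0, 0, 0, 0, 0, 0, 0, 0, 0, 0, 0, 0, 0, 0, 0, 0, 0, 0, 0, 0, 0, 0, 0, 0, 0, 0, 0, 0, 0, 0, 0, 0, 0, 0, 0, 0, 0, 0, 0, 0, 0, 0, 0, 0, 0, 0, 0, 0])

```text
time: 3.3
tool_pos: [0.5121, -0.1309, 0.0105]
ee_rot: [-3.141, 0.001, -1.226]
wrist_force: [-0.7, 3.6, 1.8]
width: 0.0438
```

>>> send_rows(rows=[0, 0, 10, 0, 0, 0, 0, 0, 0, 20, 0, 0, 0, 0, 0, 0, 25, 0, 0, 0, 0, 0, 0, 25, 0, 0, 0, 0, 0, 0, 25, 0, 0, 0, 0, 0, 0, 25, 0, 0, 0, 0, 0, 0, 20, 0, 0, 0, 0, 0, 0, 10, 0, 0, 0, 0])

```text
time: 4.3
tool_pos: [0.5124, -0.1323, 0.1716]
ee_rot: [-3.141, -0.002, -1.226]
wrist_force: [0.6, 0.3, -4.2]
width: 0.0438
```

>>> send_rows(rows=[1.5, 26.5, 1, 0, 0, 5.5, 0, 1.5, 26.5, 1, 0, 0, 5.5, 0, 1.5, 26.5, 1, 0, 0, 5.5, 0, 1.5, 26.5, 1, 0, 0, 5.5, 0, 1.5, 26.5, 1, 0, 0, 5.5, 0, 1.5, 26.5, 1, 0, 0, 5.5, 0, 1.5, 26.5, 1, 0, 0, 5.5, 0, 1.5, 26.5, 1, 0, 0, 5.5, 0])

```text
time: 5.3
tool_pos: [0.5237, 0.0809, 0.1775]
ee_rot: [3.14, 0.001, -0.455]
wrist_force: [0.4, -0.9, -4.5]
width: 0.0436
```

```bash
python3 - <<'E'
from h import *
import pickle
s=snapshot("side");t=snapshot("top");pickle.dump((s,t),open("s2.pkl","wb"))
o=get_obs();print(o["tool_pos"],o["ee_rot"])
crop(s,210,180,110,85,7,"s2.png");crop(t,200,170,110,90,7,"t2.png")
E
```

```text
[0.52368417 0.08251497 0.17756775] [ 3.14146974e+00  1.67418397e-03 -4.54021840e-01]
```

View pics/s2.png

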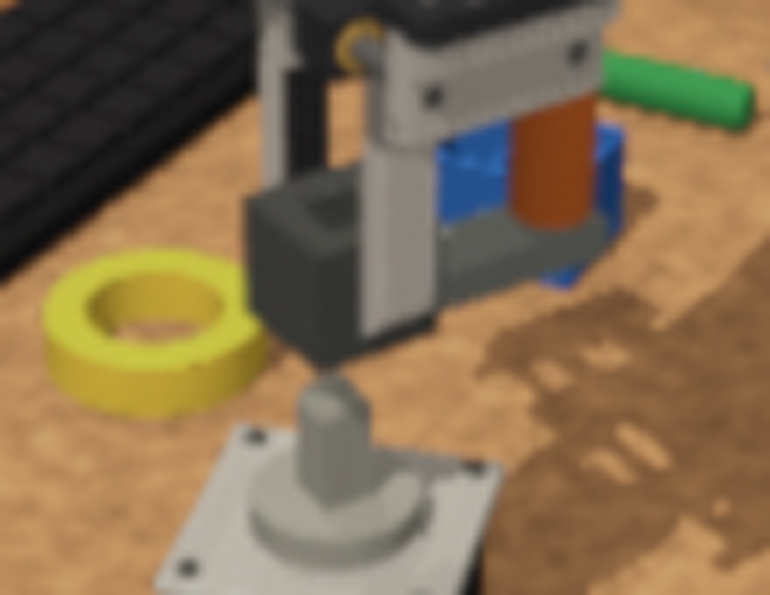

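View pics/t2.png

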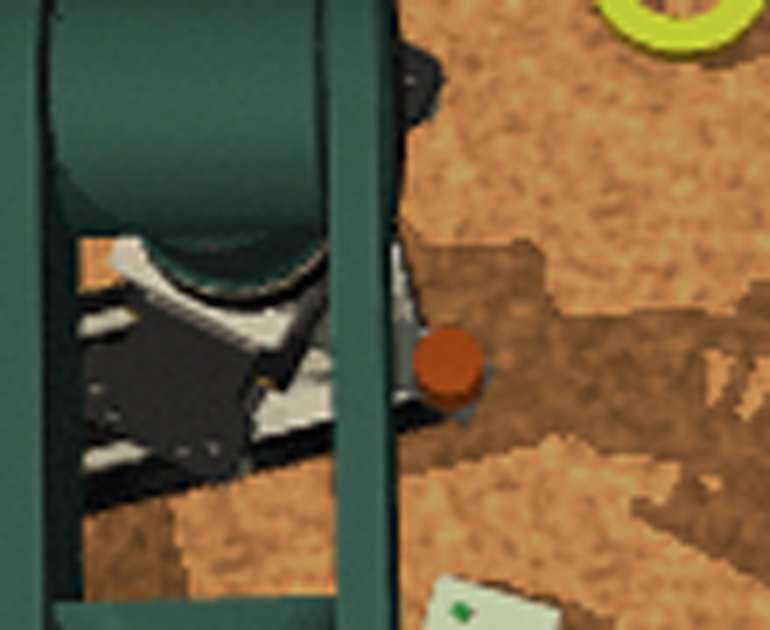

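```bash
python3 - <<'E'
from h import *
import pickle
s,t=pickle.load(open("s2.pkl","rb"))
def show(n,P):
    d=P[1:]-P[:-1];print(n,np.round(P*1000,1).tolist(),'len',np.round(np.linalg.norm(d,axis=1)*1000,1),'ang',np.round(np.degrees(np.arctan2(d[:,1],d[:,0])),1)%90,'diag mid',np.round((P[0]+P[2])*500,1))
o=(210,180)
show('hub bottom',plane(s,up([[250,292],[328,368],[437,322]],7,o),.167))
show('hub top',plane(s,up([[247,200],[326,254]],7,o),.209))
show('shaft foot',plane(s,up([[297,476],[328,507],[371,488]],7,o),.102))
k=plane(t,up([[450,357]],7,(200,170)),.167+.0675);print(k)
crop(s,240,224,40,36,18,"s2b.png")
E
```

```text
hub bottom [[559.9, 80.7, 167.0], [516.0, 105.7, 167.0], [500.3, 65.9, 167.0]] len [50.5 42.8] ang [60.4 68.5] diag mid [530.1  73.3 167. ]Traceback (most recent call last):
  File "<stdin>", line 8, in <module>
  File "<stdin>", line 5, in show
IndexError: index 2 is out of bounds for axis 0 with size 2
```

```bash
python3 - <<'E'
from h import *
import pickle
s,t=pickle.load(open("s2.pkl","rb"))
print(plane(t,up([[450,357]],7,(200,170)),.167+.0675))
crop(s,240,204,36,56,11,"s2b.png")
E
```

```text
[[0.48873205 0.01281666 0.2345    ]]
```

View pics/s2b.png

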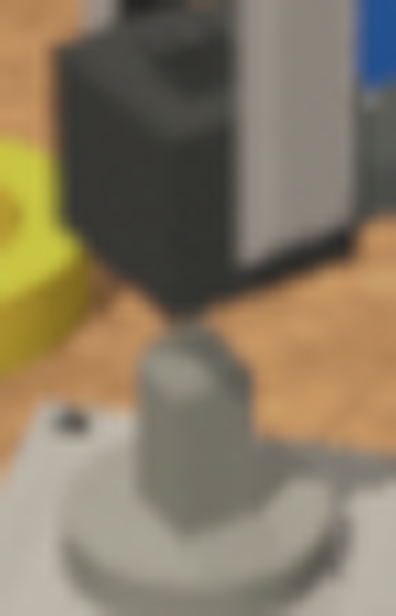

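```bash
python3 - <<'E'
from h import *
import pickle
s,t=pickle.load(open("s2.pkl","rb"))
def show(n,P):
    d=P[1:]-P[:-1];print(n,np.round(P*1000,1).tolist(),'len',np.round(np.linalg.norm(d,axis=1)*1000,1),'ang',np.round(np.degrees(np.arctan2(d[:,1],d[:,0])),1)%90,'diag mid',np.round((P[0]+P[2])*500,1))
o=(240,204)
show('hub bottom',plane(s,up([[62,220],[182,318],[355,255]],11,o),.167))
show('shaft foot',plane(s,up([[135,498],[186,540],[252,508]],11,o),.102))
# predicted
def sq(c,a,w,z):
    a=np.radians(a);u=np.array([np.cos(a),np.sin(a)]);v=np.array([-u[1],u[0]])
    return [[*(c+w/2*(i*u+j*v)),z] for i,j in((1,1),(1,-1),(-1,-1),(-1,1))]
for c,a,w,z in (((.524,.0815),64,.044,.167),((.5275,.083),63,.018,.102)):
    p=proj(s,sq(np.array(c),a,w,z)); print(((p-np.array(o)+.5)*11-.5).round(0).tolist())
E
```

```text
hub bottom [[555.0, 88.8, 167.0], [516.0, 107.1, 167.0], [498.4, 70.2, 167.0]] len [43.1 40.9] ang [64.9 64.5] diag mid [526.7  79.5 167. ]
shaft foot [[540.8, 85.2, 102.0], [524.1, 92.5, 102.0], [518.2, 76.0, 102.0]] len [18.2 17.5] ang [66.4 70.3] diag mid [529.5  80.6 102. ]
[[181.0, 330.0], [61.0, 229.0], [246.0, 166.0], [369.0, 263.0]]
[[182.0, 547.0], [136.0, 504.0], [210.0, 477.0], [256.0, 520.0]]
```

>>> send_rows(rows=[1.5, 0, -6, 0, 0, 1, 0, 0, 0, -6, 0, 0, 0, 0, 0, 0, -6, 0, 0, 0, 0, 0, 0, -5, 0, 0, 0, 0, 0, 0, -3, 0, 0, 0, 0, 0, 0, -3, 0, 0, 0, 0, 0, 0, -3, 0, 0, 0, 0, 0, 0, -2, 0, 0, 0, 0])

```text
time: 6.4
tool_pos: [0.5262, 0.0804, 0.1451]
ee_rot: [-3.141, -0.002, -0.44]
wrist_force: [0.7, -0.6, -4.2]
width: 0.0438
```

```bash
python3 - <<'E'
from h import *
import pickle
s=snapshot("side");pickle.dump(s,open("s3.pkl","wb"))
o=get_obs();print(o["tool_pos"],o["ee_rot"],o["wrist_force"])
crop(s,230,200,60,70,8,"s3.png")
E
```

```text
[0.52617007 0.08033007 0.14466567] [-3.14138295e+00 -1.57886815e-03 -4.40439375e-01] [ 1.74236873  0.4795471  -4.92639572]
```

View pics/s3.png

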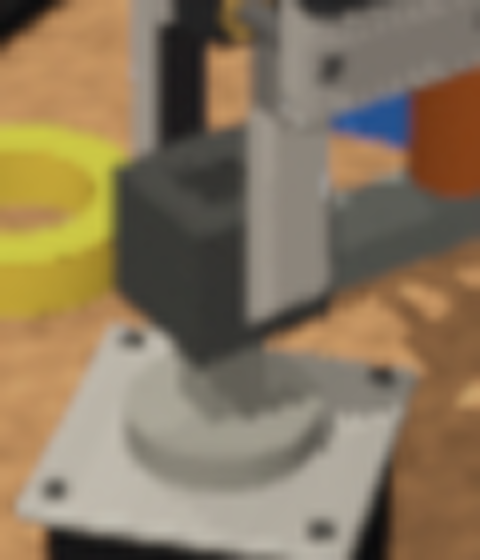

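No contact force with about 9 mm engaged, so the taper is inside. I'll continue down.

>>> send_rows(rows=[0, 0, -3, 0, 0, 0, 0, 0, 0, -3, 0, 0, 0, 0, 0, 0, -3, 0, 0, 0, 0, 0, 0, -3, 0, 0, 0, 0, 0, 0, -3, 0, 0, 0, 0, 0, 0, -3, 0, 0, 0, 0, 0, 0, -3, 0, 0, 0, 0, 0, 0, -3, 0, 0, 0, 0])

```text
time: 7.45
tool_pos: [0.5263, 0.0803, 0.1208]
ee_rot: [-3.141, -0.002, -0.441]
wrist_force: [3.2, -2.0, -1.6]
width: 0.044
```

>>> send_rows(rows=[0, 0, -2, 0, 0, 0, 0, 0, 0, -2, 0, 0, 0, 0, 0, 0, -1.5, 0, 0, 0, 0, 0, 0, -1, 0, 0, 0, 0, 0, 0, -1, 0, 0, 0, 0, 0, 0, -1, 0, 0, 0, 0, 0, 0, 0, 0, 0, 0, 0, 0, 0, 0, 0, 0, 0, 0])

```text
time: 8.45
tool_pos: [0.5263, 0.0803, 0.1125]
ee_rot: [-3.141, -0.002, -0.44]
wrist_force: [4.8, -1.7, -0.2]
width: 0.0439
```

Seated height reached, with about 0 N vertical force. I'll release, rise and look.

>>> send_rows(rows=[0, 0, 0, 0, 0, 0, 1, 0, 0, 0, 0, 0, 0, 1, 0, 0, 0, 0, 0, 0, 1, 0, 0, 0, 0, 0, 0, 1, 0, 0, 0, 0, 0, 0, 1, 0, 0, 20, 0, 0, 0, 1, 0, 0, 40, 0, 0, 0, 1, 0, 0, 40, 0, 0, 0, 1])

```text
time: 9.45
tool_pos: [0.5253, 0.0805, 0.2127]
ee_rot: [3.141, 0.001, -0.44]
wrist_force: [0.4, 1.0, -0.2]
width: 0.0938
```

```bash
python3 - <<'E'
from h import *
import pickle
s=snapshot("side");t=snapshot("top");pickle.dump((s,t),open("s4.pkl","wb"))
o=get_obs();print(o["tool_pos"],o["ee_rot"],o["wrist_force"],o["joint_positions"])
crop(s,220,200,90,75,8,"s4.png");crop(t,200,170,110,90,7,"t4.png")
E
```

```text
[0.52824361 0.08070724 0.21785729] [-3.13650742 -0.00938121 -0.44035952] [-0.32128818  0.85825183  0.42260671] [4.54169909e-02 4.19500519e-02 1.39427303e+00 1.17902378e-04
 1.69469941e+00 4.85767850e-01]
```

View pics/s4.png

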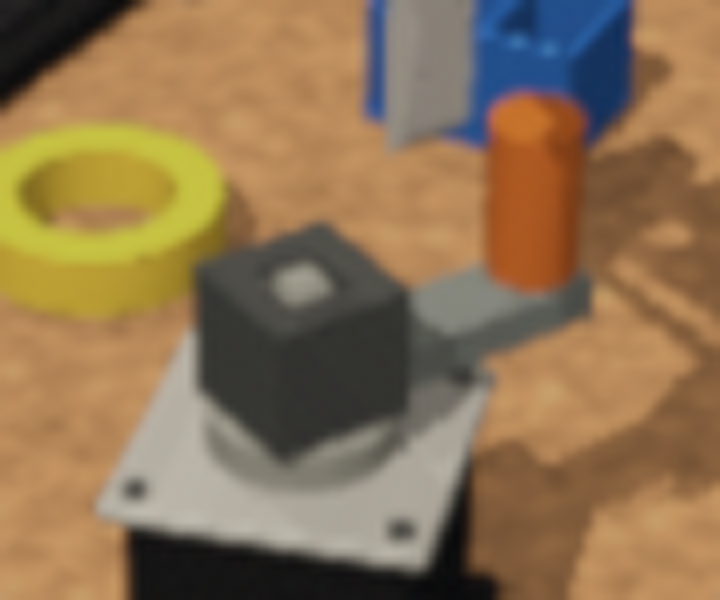

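View pics/t4.png

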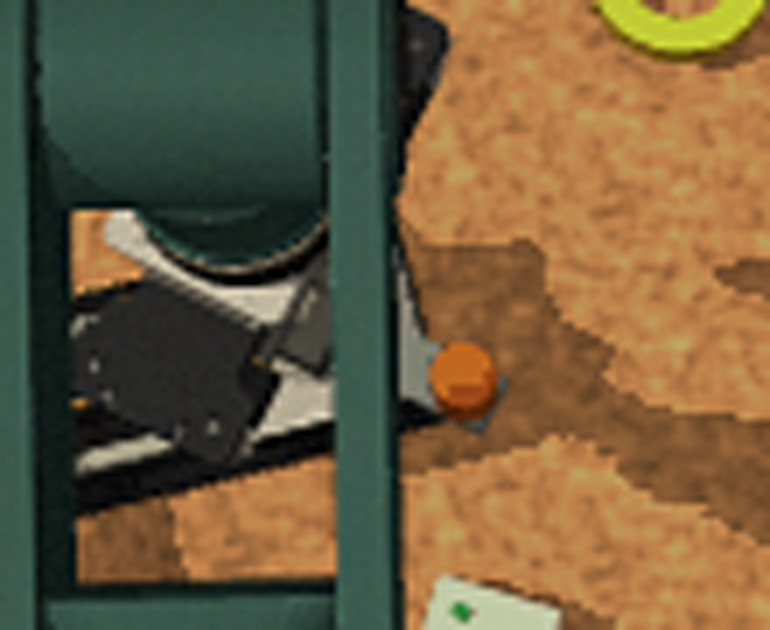

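```bash
python3 - <<'E'
from h import *
import pickle
s,t=pickle.load(open("s4.pkl","rb"))
a=up([[463,370]],7,(200,170));b=up([[537,117]],8,(220,200))
print(plane(t,a,.1695),plane(s,b,.1695),tri(t,a[0],s,b[0]))
print('hub top s',plane(s,up([[197,270],[322,222],[408,293],[285,333]],8,(220,200)),.144).mean(0), 'tip',plane(s,up([[302,283]],8,(220,200)),.143))
E
```

```text
[[0.49249631 0.0090769  0.1695    ]] [[0.49349768 0.01002081 0.1695    ]] (array([0.49314421, 0.00932366, 0.16910933]), np.float64(0.001270872766252898))
hub top s [0.52758188 0.08232458 0.144     ] tip [[0.52751816 0.08298155 0.143     ]]
```

>>> send_rows(rows=[-8.5, -18, 0, 0, 0, 0, 1, -8.5, -18, 0, 0, 0, 0, 1, -8.5, -18, 0, 0, 0, 0, 1, -8.5, -18, 0, 0, 0, 0, 1, 0, 0, -10, 0, 0, 0, 0.6, 0, 0, -10, 0, 0, 0, 0.6, 0, 0, 0, 0, 0, 0, 0.6, 0, 0, 0, 0, 0, 0, 0.6])

```text
time: 10.55
tool_pos: [0.4917, 0.009, 0.1917]
ee_rot: [3.142, 0.0, -0.439]
wrist_force: [0.4, -0.1, -0.8]
width: 0.0581
```

>>> send_rows(rows=[0, 0, -15, 0, 0, 0, 0.6, 0, 0, -15, 0, 0, 0, 0.6, 0, 0, -15, 0, 0, 0, 0.6, 0, 0, -10, 0, 0, 0, 0.6, 0, 0, -6, 0, 0, 0, 0.6, 0, 0, 0, 0, 0, 0, 0.4, 0, 0, 0, 0, 0, 0, 0.33, 0, 0, 0, 0, 0, 0, 0.31])

```text
time: 11.55
tool_pos: [0.4921, 0.0085, 0.1317]
ee_rot: [-3.141, -0.001, -0.44]
wrist_force: [0.2, -0.5, 0.6]
width: 0.0307
```

```bash
python3 - <<'E'
from h import *
s=snapshot("side");t=snapshot("top")
crop(s,220,170,110,85,7,"s5.png");crop(t,230,190,70,60,9,"t5.png")
o=get_obs();print(o["tool_pos"],o["wrist_force"],o["width"])
E
```

```text
[0.49193399 0.00848966 0.13146865] [ 1.05334608 -0.31400929 -0.68922091] 0.02954633323269234
```

View pics/s5.png

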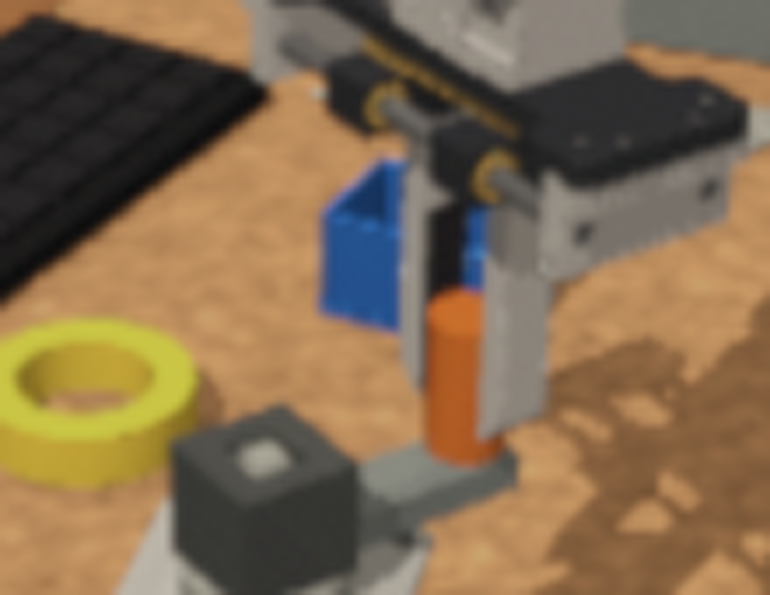

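View pics/t5.png

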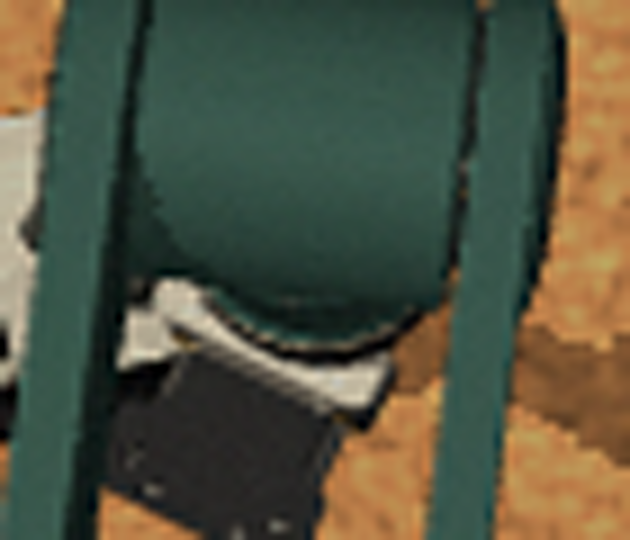

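>>> send_rows(rows=[0, 0, 0, 0, 0, 0, 0.3, 0, 0, 0, 0, 0, 0, 0.3, 0, 0, 0, 0, 0, 0, 0.29, 0, 0, 0, 0, 0, 0, 0.29, 0, 0, 0, 0, 0, 0, 0.28, 0, 0, 0, 0, 0, 0, 0.28, 0, 0, 0, 0, 0, 0, 0.27, 0, 0, 0, 0, 0, 0, 0.27])

```text
time: 12.65
tool_pos: [0.4917, 0.0085, 0.1311]
ee_rot: [3.142, -0.0, -0.44]
wrist_force: [0.2, -0.8, 1.4]
width: 0.0275
```

```bash
python3 - <<'E'
from h import *
import pickle
s,t=pickle.load(open("s0.pkl","rb"))
crop(t,140,205,50,30,15,"t_m.png");crop(s,168,322,40,52,11,"s_m.png")
E
```

```text
(no output)
```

View pics/t_m.png

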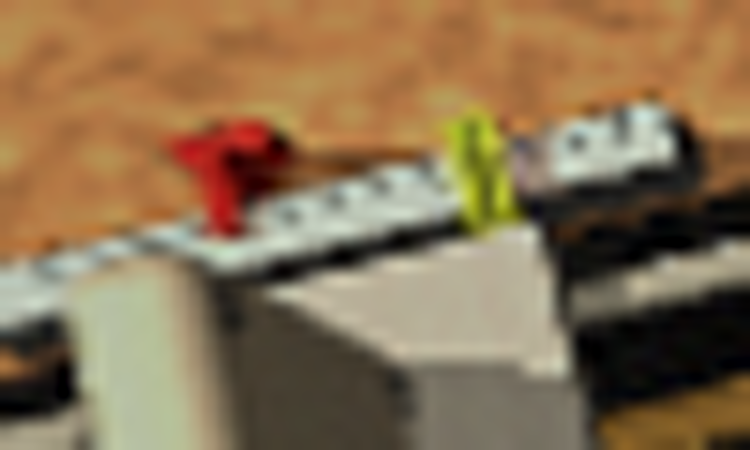

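View pics/s_m.png

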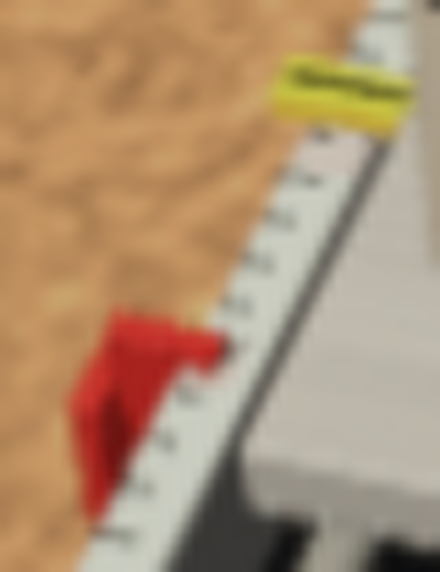

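```bash
python3 - <<'E'
from h import *
import pickle
s,t=pickle.load(open("s0.pkl","rb"))
a=np.radians(106);e=np.array([np.cos(a),np.sin(a)]);f=np.array([np.sin(a),-np.cos(a)]);c=np.array([.525,.081])
def q(n,P): 
    for p in P: d=p[:2]-c; print(n,np.round(1000*np.array([d@e,d@f]),1),np.round(p*1000,1))
k=15;o=(140,205)
q('ptr t',plane(t,up([[470,115],[482,170],[495,225]],k,o),.052))
q('mark t',plane(t,up([[226,185],[229,215],[230,235]],k,o),.046))
q('plate t',plane(t,up([[175,150],[235,130],[288,145]],k,o),.046))
k=11;o=(168,322)
q('ptr s',plane(s,up([[290,72],[350,83],[410,92]],k,o),.052))
q('mark s',plane(s,up([[165,340],[215,350]],k,o),.046))
q('plate s',plane(s,up([[115,318],[78,400]],k,o),.046))
q('scale ticks s',plane(s,up([[310,180],[285,218],[260,262],[237,305],[190,395],[167,438],[142,488],[120,532]],k,o),.044))
E
```

```text
ptr t [216.2  70.8] [533.5 308.4  52. ]
ptr t [216.3  58.9] [522.  305.2  52. ]
ptr t [216.2  46.9] [510.5 301.8  52. ]
mark t [269.1  70.3] [518.4 359.   46. ]
mark t [269.8  64. ] [512.1 358.   46. ]
mark t [270.5  59.8] [507.9 357.5  46. ]
plate t [277.6  80.2] [525.5 370.   46. ]
plate t [264.8  81.2] [530.  357.9  46. ]
plate t [255.   75.3] [527.1 346.8  46. ]
ptr s [216.1  72.9] [535.6 308.8  52. ]
ptr s [215.9  61.7] [524.8 305.6  52. ]
ptr s [215.4  50.8] [514.4 302.   52. ]
mark s [273.2  72.8] [519.6 363.7  46. ]
mark s [273.2  63.8] [511.1 361.2  46. ]
plate s [270.9  82.8] [529.9 364.2  46. ]
plate s [288.6  81.6] [523.9 380.9  46. ]
scale ticks s [232.1  63.5] [522.  321.6  44. ]
scale ticks s [241.3  64.4] [520.4 330.7  44. ]
scale ticks s [251.7  64.8] [517.9 340.8  44. ]
scale ticks s [261.5  64.9] [515.3 350.3  44. ]
scale ticks s [281.5  65. ] [509.9 369.5  44. ]
scale ticks s [290.8  65.1] [507.4 378.5  44. ]
scale ticks s [301.4  65. ] [504.4 388.6  44. ]
scale ticks s [310.4  64.9] [501.8 397.3  44. ]
```

The gap from pointer to mark is about 55 mm, or about 2.3 turns clockwise. I'll work out the shifts for a circle of radius 80 mm.

```bash
python3 - <<'E'
import numpy as np
th=np.radians(-115.2-11.25*np.arange(33)); P=np.round(80*np.c_[np.cos(th),np.sin(th)],1)
d=np.round(np.diff(P,axis=0),1)
for i in range(4): print(d[8*i:8*i+8].tolist())
E
```

```text
[[-13.4, 8.0], [-11.7, 10.6], [-9.3, 12.5], [-6.8, 14.2], [-3.8, 15.2], [-0.8, 15.7], [2.3, 15.5], [5.2, 14.8]]
[[8.0, 13.4], [10.6, 11.7], [12.5, 9.3], [14.2, 6.8], [15.2, 3.8], [15.7, 0.8], [15.5, -2.3], [14.8, -5.2]]
[[13.4, -8.0], [11.7, -10.6], [9.3, -12.5], [6.8, -14.2], [3.8, -15.2], [0.8, -15.7], [-2.3, -15.5], [-5.2, -14.8]]
[[-8.0, -13.4], [-10.6, -11.7], [-12.5, -9.3], [-14.2, -6.8], [-15.2, -3.8], [-15.7, -0.8], [-15.5, 2.3], [-14.8, 5.2]]
```

>>> send_rows(rows=[-13.4, 8, 0, 0, 0, 0, 0.27, -11.7, 10.6, 0, 0, 0, 0, 0.27, -9.3, 12.5, 0, 0, 0, 0, 0.27, -6.8, 14.2, 0, 0, 0, 0, 0.27, -3.8, 15.2, 0, 0, 0, 0, 0.27, -0.8, 15.7, 0, 0, 0, 0, 0.27, 2.3, 15.5, 0, 0, 0, 0, 0.27, 5.2, 14.8, 0, 0, 0, 0, 0.27])

```text
time: 13.65
tool_pos: [0.4544, 0.1148, 0.1312]
ee_rot: [3.14, -0.004, -0.44]
wrist_force: [7.5, -5.0, -2.6]
width: 0.0274
```

```bash
python3 - <<'E'
from h import *
s=snapshot("side")
crop(s,140,170,180,210,3,"s6.png")
o=get_obs();print(o["tool_pos"],o["wrist_force"],o["wrist_torque"],o["width"])
E
```

```text
[0.45517391 0.11625371 0.13117213] [ 6.37372604 -2.8318631  -1.29298233] [-6.85394917e-01 -1.28257998e+00 -1.39814015e-04] 0.027505538768243427
```

View pics/s6.png

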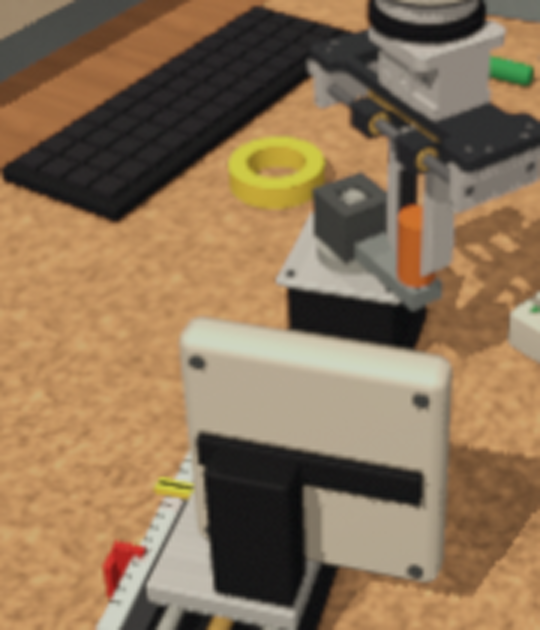

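>>> send_rows(rows=[9, 13, 0, 0, 0, 0, 0.27, 10.6, 11.7, 0, 0, 0, 0, 0.27, 12.5, 9.3, 0, 0, 0, 0, 0.27, 14.2, 6.8, 0, 0, 0, 0, 0.27, 15.2, 3.8, 0, 0, 0, 0, 0.27, 15.7, 0.8, 0, 0, 0, 0, 0.27, 15.5, -2.3, 0, 0, 0, 0, 0.27, 14.8, -5.2, 0, 0, 0, 0, 0.27])

```text
time: 14.7
tool_pos: [0.5589, 0.1536, 0.131]
ee_rot: [3.139, 0.006, -0.44]
wrist_force: [-6.2, -3.2, 4.8]
width: 0.0276
```

>>> send_rows(rows=[13.4, -8, 0, 0, 0, 0, 0.27, 11.7, -10.6, 0, 0, 0, 0, 0.27, 9.3, -12.5, 0, 0, 0, 0, 0.27, 6.8, -14.2, 0, 0, 0, 0, 0.27, 3.8, -15.2, 0, 0, 0, 0, 0.27, 0.8, -15.7, 0, 0, 0, 0, 0.27, -2.3, -15.5, 0, 0, 0, 0, 0.27, -5.2, -14.8, 0, 0, 0, 0, 0.27])

```text
time: 15.7
tool_pos: [0.5992, 0.0455, 0.1311]
ee_rot: [-3.141, -0.001, -0.441]
wrist_force: [-1.2, 3.8, 3.4]
width: 0.0277
```

>>> send_rows(rows=[-8, -13.4, 0, 0, 0, 0, 0.27, -10.6, -11.7, 0, 0, 0, 0, 0.27, -12.5, -9.3, 0, 0, 0, 0, 0.27, -14.2, -6.8, 0, 0, 0, 0, 0.27, -15.2, -3.8, 0, 0, 0, 0, 0.27, -15.7, -0.8, 0, 0, 0, 0, 0.27, -15.5, 2.3, 0, 0, 0, 0, 0.27, -14.8, 5.2, 0, 0, 0, 0, 0.27])

```text
time: 16.7
tool_pos: [0.4915, 0.008, 0.131]
ee_rot: [3.141, -0.0, -0.441]
wrist_force: [2.9, -0.9, 3.2]
width: 0.0276
```

```bash
python3 - <<'E'
from h import *
s=snapshot("side")
crop(s,140,170,180,210,3,"s7.png")
o=get_obs();print(o["tool_pos"],o["wrist_force"],o["width"])
E
```

```text
[0.48982472 0.0089207  0.13101621] [-2.20548205 -1.46450853  3.36527642] 0.027589557368973738
```

View pics/s7.png

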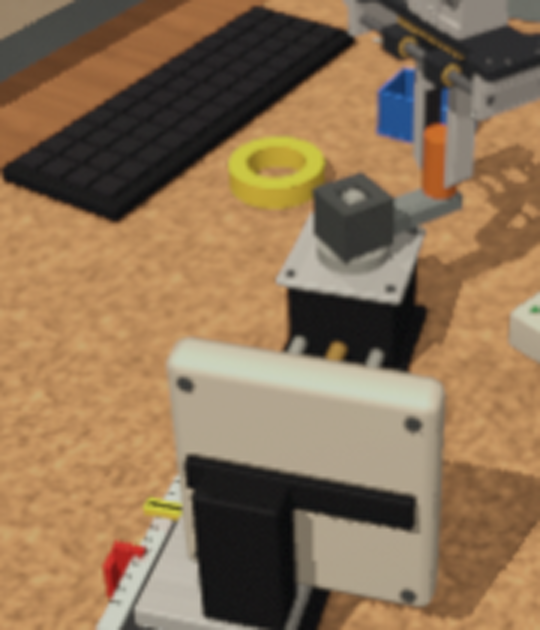

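One turn is done, the carriage is moving away, and the crank is still seated. Here is the second turn.

>>> send_rows(rows=[-13.4, 8, 0, 0, 0, 0, 0.27, -11.7, 10.6, 0, 0, 0, 0, 0.27, -9.3, 12.5, 0, 0, 0, 0, 0.27, -6.8, 14.2, 0, 0, 0, 0, 0.27, -3.8, 15.2, 0, 0, 0, 0, 0.27, -0.8, 15.7, 0, 0, 0, 0, 0.27, 2.3, 15.5, 0, 0, 0, 0, 0.27, 5.2, 14.8, 0, 0, 0, 0, 0.27])

```text
time: 17.75
tool_pos: [0.4549, 0.1154, 0.131]
ee_rot: [3.141, -0.001, -0.44]
wrist_force: [2.7, -4.4, 1.2]
width: 0.0279
```

>>> send_rows(rows=[8, 13.4, 0, 0, 0, 0, 0.27, 10.6, 11.7, 0, 0, 0, 0, 0.27, 12.5, 9.3, 0, 0, 0, 0, 0.27, 14.2, 6.8, 0, 0, 0, 0, 0.27, 15.2, 3.8, 0, 0, 0, 0, 0.27, 15.7, 0.8, 0, 0, 0, 0, 0.27, 15.5, -2.3, 0, 0, 0, 0, 0.27, 14.8, -5.2, 0, 0, 0, 0, 0.27])

```text
time: 18.75
tool_pos: [0.5591, 0.1536, 0.1308]
ee_rot: [3.139, 0.006, -0.44]
wrist_force: [-5.8, -2.6, 8.1]
width: 0.0274
```

>>> send_rows(rows=[13.4, -8, 0, 0, 0, 0, 0.27, 11.7, -10.6, 0, 0, 0, 0, 0.27, 9.3, -12.5, 0, 0, 0, 0, 0.27, 6.8, -14.2, 0, 0, 0, 0, 0.27, 3.8, -15.2, 0, 0, 0, 0, 0.27, 0.8, -15.7, 0, 0, 0, 0, 0.27, -2.3, -15.5, 0, 0, 0, 0, 0.27, -5.2, -14.8, 0, 0, 0, 0, 0.27])

```text
time: 19.75
tool_pos: [0.5998, 0.0469, 0.131]
ee_rot: [-3.139, -0.0, -0.44]
wrist_force: [1.4, 1.5, 4.1]
width: 0.0275
```

>>> send_rows(rows=[-8, -13.4, 0, 0, 0, 0, 0.27, -10.6, -11.7, 0, 0, 0, 0, 0.27, -12.5, -9.3, 0, 0, 0, 0, 0.27, -14.2, -6.8, 0, 0, 0, 0, 0.27, -15.2, -3.8, 0, 0, 0, 0, 0.27, -15.7, -0.8, 0, 0, 0, 0, 0.27, -15.5, 2.3, 0, 0, 0, 0, 0.27, -14.8, 5.2, 0, 0, 0, 0, 0.27])

```text
time: 20.75
tool_pos: [0.4913, 0.0081, 0.1309]
ee_rot: [3.141, 0.0, -0.44]
wrist_force: [1.5, -1.9, 2.6]
width: 0.0272
```

```bash
python3 - <<'E'
from h import *
import pickle
s=snapshot("side");t=snapshot("top");pickle.dump((s,t),open("s8.pkl","wb"))
crop(s,140,170,180,210,3,"s8.png");crop(s,150,322,60,55,12,"s8m.png");crop(t,120,205,60,35,12,"t8m.png")
o=get_obs();print(o["tool_pos"],o["wrist_force"],o["width"])
E
```

```text
[0.49003599 0.00885202 0.13088587] [-3.06768015 -2.74677863  5.4788826 ] 0.027619735850378437
```

View pics/s8.png

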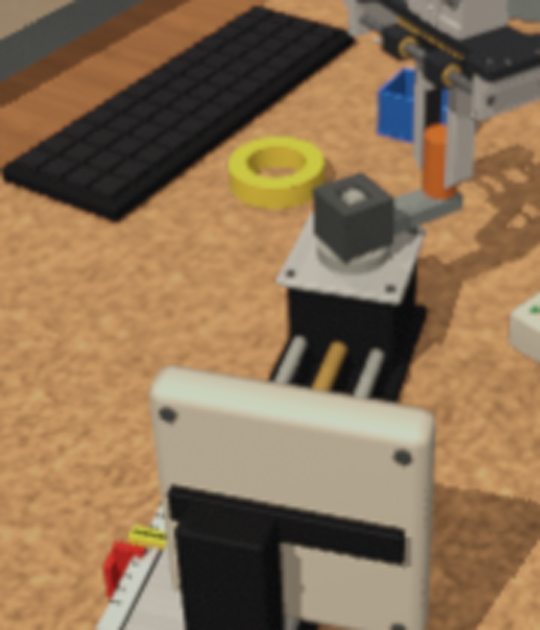

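View pics/s8m.png

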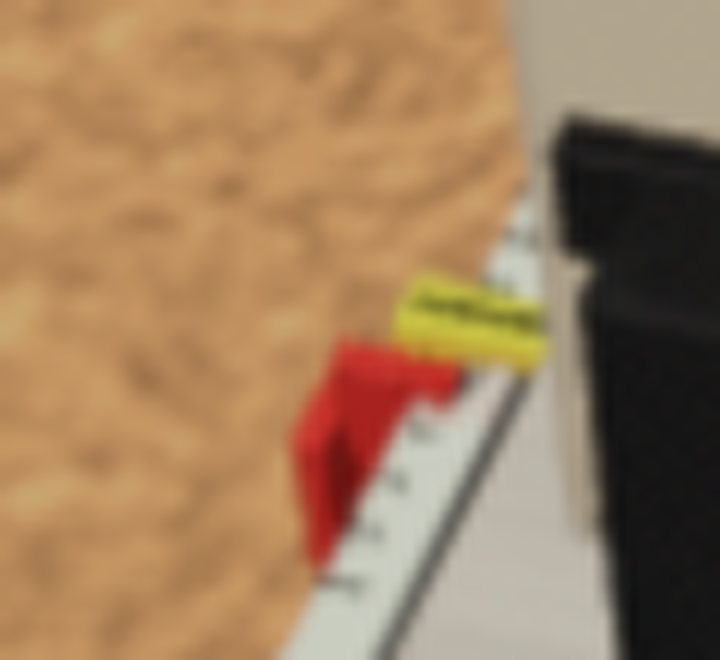

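View pics/t8m.png

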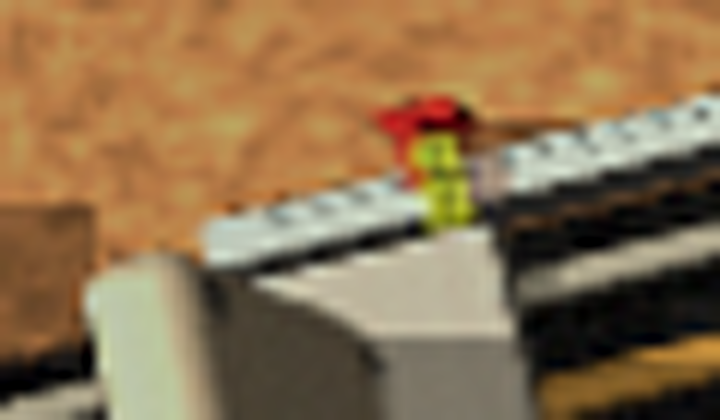

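Two turns give 48 mm. The pointer now stands just short of the band: in the side crop the pointer line is at (478,308) and the band at about (420,372). About 6.5 mm is left, so I'll make one more quarter turn, slower at the end.

>>> send_rows(rows=[-13.4, 8, 0, 0, 0, 0, 0.27, -11.7, 10.6, 0, 0, 0, 0, 0.27, -9.3, 12.5, 0, 0, 0, 0, 0.27, -6.8, 14.2, 0, 0, 0, 0, 0.27, -3.8, 15.2, 0, 0, 0, 0, 0.27, -0.8, 15.7, 0, 0, 0, 0, 0.27, 2.3, 15.5, 0, 0, 0, 0, 0.27, 5.2, 14.8, 0, 0, 0, 0, 0.27])

```text
time: 21.85
tool_pos: [0.455, 0.1155, 0.131]
ee_rot: [3.141, -0.001, -0.44]
wrist_force: [2.8, -3.9, 1.8]
width: 0.0276
```

```bash
python3 - <<'E'
from h import *
import pickle
s=snapshot("side");t=snapshot("top");pickle.dump((s,t),open("s9.pkl","wb"))
crop(s,165,340,36,36,18,"s9m.png");crop(t,135,205,36,28,18,"t9m.png")
o=get_obs();print(o["tool_pos"],o["wrist_force"],o["width"])
E
```

```text
[0.45544206 0.11649547 0.13102935] [2.39817794 0.01423961 3.33640778] 0.027841085392048714
```

View pics/s9m.png

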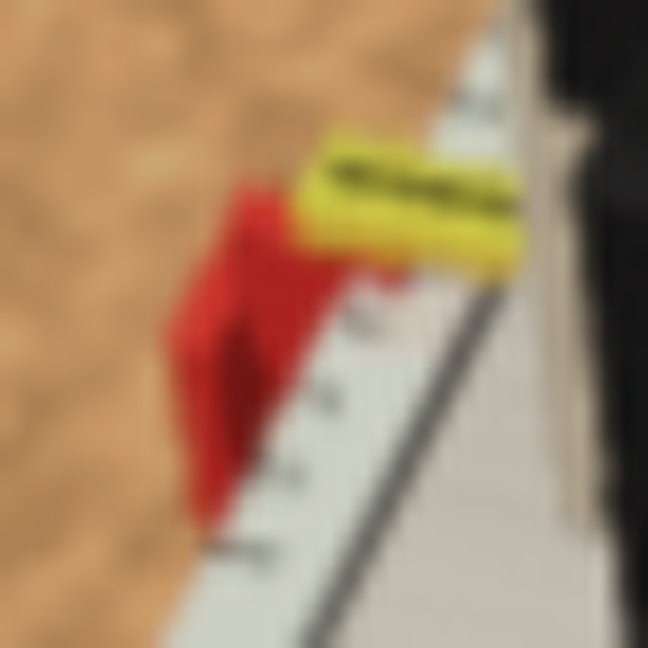

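View pics/t9m.png

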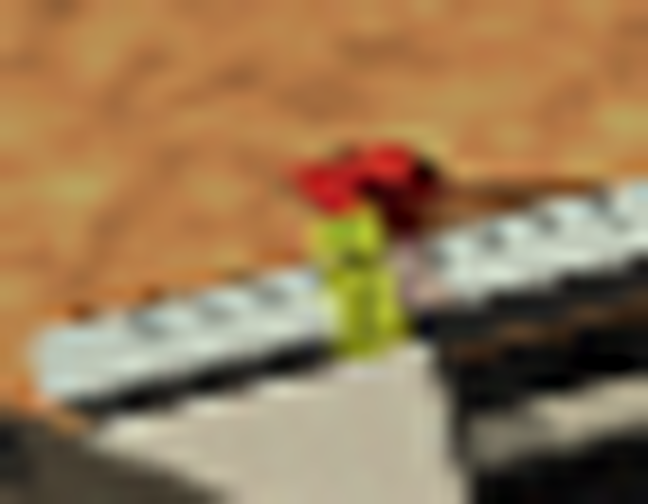

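```bash
python3 - <<'E'
from h import *
import pickle
s,t=pickle.load(open("s0.pkl","rb"))
a=np.radians(106);e=np.array([np.cos(a),np.sin(a)]);f=np.array([np.sin(a),-np.cos(a)]);c=np.array([.525,.081])
def q(n,P,r=''):
    for p in np.atleast_2d(P): d=p[:2]-c; print(n,np.round(1000*np.array([d@e,d@f,p[2]]),1),r)
def T(n,a,b):
    p,r=tri(t,up([a],15,(140,205))[0],s,up([b],11,(168,322))[0]); q(n,p,round(r*1000,1))
T('band tip',[230,232],[222,343]); T('band tip2',[230,232],[222,338])
T('plate near',[288,150],[118,316]); T('plate far',[175,152],[76,400])
T('ptr tip?',[470,115],[290,72]); T('ptr in',[497,225],[410,92])
s,t=pickle.load(open("s9.pkl","rb"))
q('ptr9 s',plane(s,up([[335,168],[420,187],[510,208]],18,(165,340)),.052))
q('ptr9 t',plane(t,up([[345,215],[358,285],[370,352]],18,(135,205)),.052))
for n,im,roi in(('s0',pickle.load(open("s0.pkl","rb"))[0],(168,330,200,380)),('t0',pickle.load(open("s0.pkl","rb"))[1],(140,205,200,230)),('s9',s,(165,340,201,376)),('t9',t,(135,205,171,233))):
    h=cv2.cvtColor(im["color"],cv2.COLOR_RGB2HSV)
    x0,y0,x1,y1=roi
    for nm,m in(('red',cv2.inRange(h,(0,170,90),(4,255,255))|cv2.inRange(h,(174,170,90),(180,255,255))),('yel',cv2.inRange(h,(24,120,90),(36,255,255)))):
        ys,xs=np.nonzero(m[y0:y1,x0:x1]); print(n,nm,len(xs),(xs.mean()+x0,ys.mean()+y0) if len(xs) else '')
        if nm=='yel' and len(xs): q(' yel cen',plane(im,[[xs.mean()+x0,ys.mean()+y0]],.052))
E
```

```text
band tip [270.9  62.   45.3] 3.0
band tip2 [270.7  61.9  46.3] 3.2
plate near [259.6  82.7  32.7] 11.2
plate far [280.7  84.2  35.7] 4.5
ptr tip? [216.4  71.7  52.4] 2.0
ptr in [216.1  48.5  52.8] 3.7
ptr9 s [269.8  72.4  52. ] 
ptr9 s [270.   63.1  52. ] 
ptr9 s [270.3  53.1  52. ] 
ptr9 t [270.1  70.9  52. ] 
ptr9 t [270.6  58.4  52. ] 
ptr9 t [271.1  46.5  52. ] 
s0 red 102 (np.float64(179.2843137254902), np.float64(357.1862745098039))
s0 yel 18 (np.float64(196.33333333333334), np.float64(330.8333333333333))
 yel cen [221.7  65.7  52. ] 
t0 red 20 (np.float64(154.4), np.float64(215.75))
t0 yel 29 (np.float64(171.58620689655172), np.float64(216.0344827586207))
 yel cen [216.7  58.4  52. ] 
s9 red 78 (np.float64(178.0897435897436), np.float64(358.28205128205127))
s9 yel 58 (np.float64(187.5344827586207), np.float64(350.7068965517241))
 yel cen [271.9  62.9  52. ] 
t9 red 11 (np.float64(154.0909090909091), np.float64(214.36363636363637))
t9 yel 29 (np.float64(154.55172413793105), np.float64(220.27586206896552))
 yel cen [270.1  58.6  52. ]
```

```bash
python3 - <<'E'
from h import *
import pickle
s,t=pickle.load(open("s0.pkl","rb"))
a=np.radians(106);e=np.array([np.cos(a),np.sin(a)]);f=np.array([np.sin(a),-np.cos(a)]);c=np.array([.525,.081])
W=lambda E,F,z:[*(c+e*E/1e3+f*F/1e3),z/1e3]
px=lambda s,P,k,o:((proj(s,P)-np.array(o)+.5)*k-.5).round(0).tolist()
for e0 in(269,270,271,272):
    print(e0,'side back/front top',px(s,[W(e0-3,64,46),W(e0+3,64,46),W(e0+3,64,42)],11,(168,322)),'top',px(t,[W(e0-3,64,46),W(e0+3,64,46)],15,(140,205)))
print('ptr side',px(s,[W(216.1-5,62,52),W(216.1+5,62,52)],11,(168,322)),'top',px(t,[W(211.1,62,52),W(221.1,62,52)],15,(140,205)))
h=cv2.cvtColor(s["color"],cv2.COLOR_RGB2HSV)
for x in(184,185,186,187): print(x,[tuple(int(v) for v in s["color"][y,x]) for y in range(349,359)])
for y in(217,218,219,220): print(y,[tuple(int(v) for v in t["color"][y,x]) for x in range(151,160)])
E
```

```text
269 side back/front top [[231.0, 318.0], [217.0, 345.0], [219.0, 361.0]] top [[247.0, 210.0], [218.0, 217.0]]
270 side back/front top [[228.0, 322.0], [215.0, 349.0], [217.0, 365.0]] top [[242.0, 211.0], [214.0, 219.0]]
271 side back/front top [[226.0, 327.0], [212.0, 354.0], [214.0, 370.0]] top [[237.0, 213.0], [209.0, 220.0]]
272 side back/front top [[224.0, 331.0], [210.0, 358.0], [212.0, 374.0]] top [[233.0, 214.0], [204.0, 221.0]]
ptr side [[359.0, 63.0], [338.0, 104.0]] top [[504.0, 149.0], [456.0, 161.0]]
184 [(194, 146, 97), (197, 144, 96), (197, 118, 79), (198, 63, 49), (190, 47, 41), (174, 48, 42), (175, 92, 84), (178, 140, 130), (160, 150, 139), (170, 170, 159)]
185 [(198, 157, 104), (194, 157, 104), (188, 128, 84), (197, 66, 50), (195, 50, 43), (184, 55, 49), (180, 113, 103), (190, 164, 152), (175, 166, 155), (170, 171, 159)]
186 [(199, 164, 112), (199, 172, 122), (198, 155, 113), (198, 80, 61), (195, 49, 43), (182, 47, 41), (174, 83, 75), (187, 151, 139), (189, 182, 170), (187, 189, 177)]
187 [(195, 167, 127), (198, 186, 161), (197, 179, 163), (191, 98, 87), (183, 52, 46), (162, 54, 48), (164, 104, 94), (190, 162, 150), (199, 194, 182), (200, 202, 190)]
217 [(184, 130, 74), (177, 116, 64), (177, 71, 42), (172, 31, 26), (125, 19, 12), (55, 2, 3), (49, 0, 0), (75, 36, 12), (109, 76, 48)]
218 [(183, 124, 70), (178, 121, 66), (180, 92, 53), (185, 33, 28), (145, 27, 21), (63, 38, 32), (117, 94, 83), (135, 134, 122), (162, 172, 159)]
219 [(162, 112, 68), (158, 136, 102), (171, 130, 100), (172, 34, 30), (160, 49, 41), (126, 103, 89), (171, 168, 150), (158, 169, 156), (129, 137, 125)]
220 [(188, 201, 187), (152, 165, 152), (140, 105, 93), (165, 81, 68), (115, 33, 27), (122, 97, 82), (166, 160, 142), (189, 198, 182), (186, 196, 180)]
```

Re-measured at the pixel edges, the band is at about 271.5 mm along the rails and the pointer at about 270.3. I'll advance about 1 mm (15°) and let it settle.

>>> send_rows(rows=[3.2, 6.2, 0, 0, 0, 0, 0.27, 3.8, 5.9, 0, 0, 0, 0, 0.27, 4.3, 5.5, 0, 0, 0, 0, 0.27, 0, 0, 0, 0, 0, 0, 0.27, 0, 0, 0, 0, 0, 0, 0.27, 0, 0, 0, 0, 0, 0, 0.27, 0, 0, 0, 0, 0, 0, 0.27, 0, 0, 0, 0, 0, 0, 0.27])

```text
time: 22.95
tool_pos: [0.466, 0.1322, 0.1311]
ee_rot: [-3.141, -0.001, -0.44]
wrist_force: [3.7, -3.1, 1.1]
width: 0.0278
```

>>> send_rows(rows=[0, 0, 0, 0, 0, 0, 0.32, 0, 0, 0, 0, 0, 0, 0.35, 0, 0, 0, 0, 0, 0, 0.45, 0, 0, 0, 0, 0, 0, 0.6, 0, 0, 5, 0, 0, 0, 0.6, 0, 0, 20, 0, 0, 0, 0.6, 0, 0, 30, 0, 0, 0, 0.6, 0, 0, 30, 0, 0, 0, 0.6])

```text
time: 23.95
tool_pos: [0.4655, 0.1323, 0.2171]
ee_rot: [-3.142, 0.0, -0.44]
wrist_force: [0.2, -0.9, -0.0]
width: 0.0559
```

>>> send_rows(rows=[-5, -40, 20, 0, 0, 0, 0.6, -5, -45, 20, 0, 0, 0, 0.6, -5, -45, 10, 0, 0, 0, 0.6, -5, -45, 0, 0, 0, 0, 0.6, 0, -45, 0, 0, 0, 0, 0.6, 0, -45, 0, 0, 0, 0, 0.6, 0, -30, 0, 0, 0, 0, 0.6, 0, 0, 0, 0, 0, 0, 0.6])

```text
time: 24.95
tool_pos: [0.4454, -0.1642, 0.2659]
ee_rot: [-3.141, 0.001, -0.444]
wrist_force: [0.4, 1.2, -0.7]
width: 0.0562
```

```bash
python3 - <<'E'
from h import *
import pickle
s=snapshot("side");t=snapshot("top");pickle.dump((s,t),open("s10.pkl","wb"))
cv2.imwrite("pics/t10.png",t["color"][:,:,::-1])
crop(s,220,210,90,70,8,"s10.png");crop(s,165,340,36,36,18,"s10m.png");crop(t,135,205,36,28,18,"t10m.png")
o=get_obs();print(o["tool_pos"],o["wrist_force"],o["width"],o["time"])
E
```

```text
[ 0.44562492 -0.16230233  0.26617761] [ 0.22600407  0.03122207 -0.10345337] 0.056471949937375136 25.05
```

View pics/s10.png

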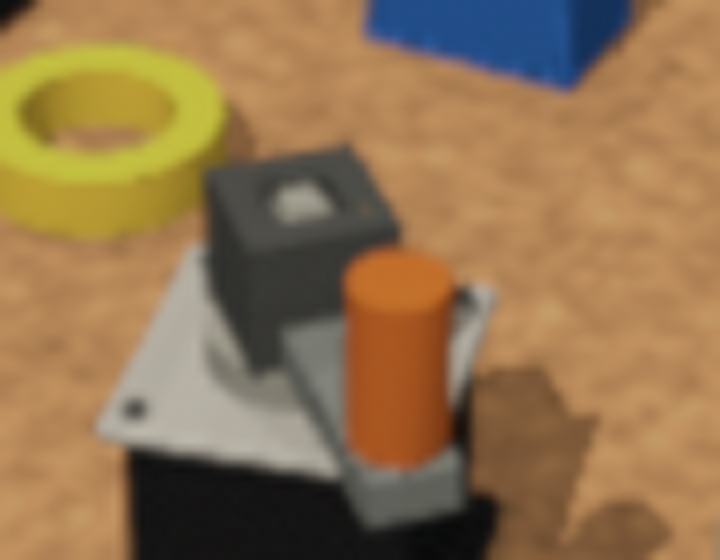

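View pics/s10m.png

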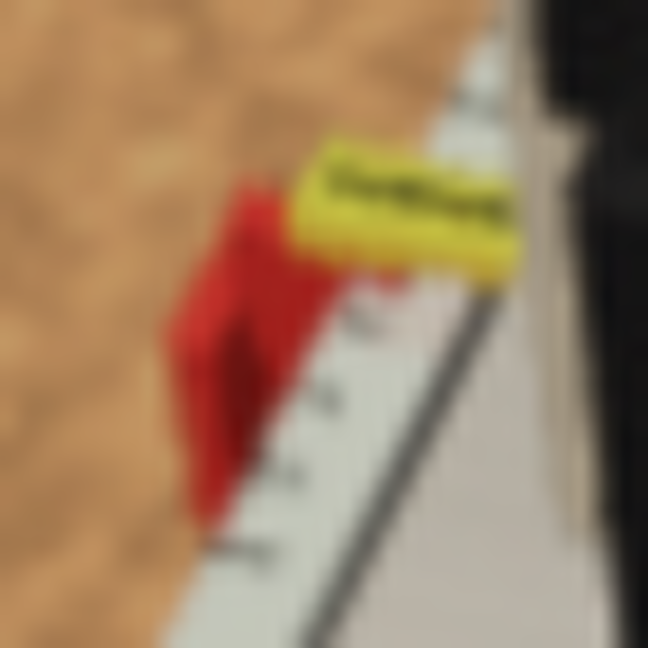

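View pics/t10m.png

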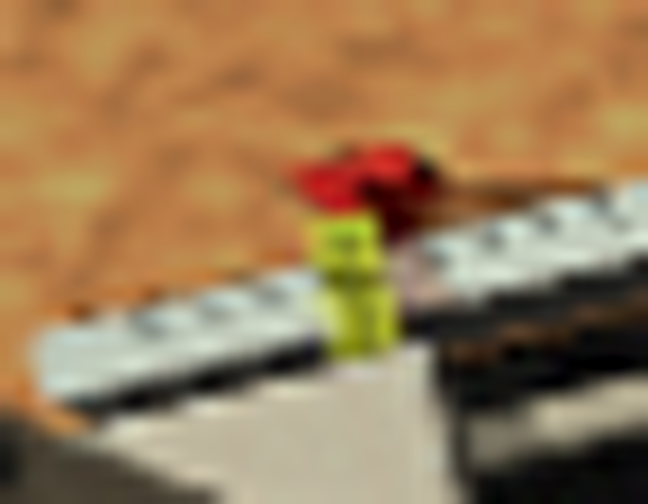

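View pics/t10.png

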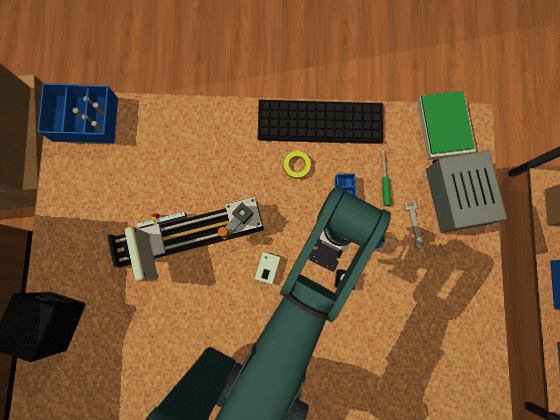

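```bash
python3 - <<'E'
from h import *
import pickle
a=np.radians(106);e=np.array([np.cos(a),np.sin(a)]);f=np.array([np.sin(a),-np.cos(a)]);c=np.array([.525,.081])
s,t=pickle.load(open("s10.pkl","rb"))
for n,im,pts in(('s',s,[[335,176],[420,195],[505,213]]),('t',t,[[343,215],[352,285],[362,352]])):
    P=plane(im,up(pts,18,(165,340) if n=='s' else (135,205)),.052);print(n,np.round(1000*(P[:,:2]-c)@e,1))
P=plane(s,up([[205,178],[348,147],[400,228],[250,258]],8,(220,210)),.144);print('hub top',P.mean(0),np.linalg.norm(np.roll(P,-1,0)-P,axis=1))
print('tip',plane(s,up([[302,203]],8,(220,210)),.143))
E
```

```text
s [270.8 271.  271.1]
t [270.5 271.6 272.4]
hub top [0.52728118 0.0839721  0.144     ] [0.04301179 0.04328561 0.04310068 0.04149042]
tip [[0.52751816 0.08298155 0.143     ]]
```

The pointer is at about 271.1 mm and the band at about 271.5 mm. The hub is seated with the tip level with the hub top, the arm is clear, and nothing else has moved. Handing in.

```bash
python3 -c "
from bench import *
print(close_job())"
```

```text
the job is handed in; nothing more can be done
None
```

I fitted the crank fully down on the square shaft. I then wound it by its orange knob about 2.3 turns clockwise with a light grip, released it and backed the arm clear. The job was handed in at about 25 s of the 72 s allowed, and no verdict is reported.

- **Fit:** when I let go, the tool height put the crank's underside on the collar, with almost no vertical force. In the last pictures the shaft tip is nearly level with the hub top and within about 1 mm of the hub's centre.
- **Pointer and mark:** along the rails the pointer line measured about 271.1 mm from the shaft axis and the red band about 271.5 mm. Earlier side and top readings of the band disagreed by up to about 3.5 mm. After I measured at the pixel edges they agreed to under 1 mm, so I expect the error to be well within 3 mm.
- **Knob grip:** I closed the fingers only to just under the knob's 28 mm, and wrist forces in the readings between winding moves stayed around 10 N or less. The finger force itself is not reported, so I could not check it directly.
- **Rest of the desk:** in the last pictures I saw nothing else moved, though I only looked and did not measure, and the arm hid part of the top view. The robot was touching nothing.

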